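Couple the greaser to the tilted nipple and hold it

ROBOT

A 6-joint arm with a two-finger parallel gripper is mounted at the origin on the work surface. World frame = base frame: x ahead of the robot, y to its left, z up, the work surface at z = 0. Lengths are in m, angles in degrees, forces in N, time in s.
With the tool pointing down it reaches from about 0.225 to 0.875 m from the base axis. Payload 3.4 kg.
Tool frame: the origin (TCP) lies midway between the tips of the shut fingers; the grasp point (between the pads) lies 19 mm behind it; z points along the fingers, y is the direction in which the jaws open and shut (so a half turn about z gives the same grasp; the last joint's range is limited). The gripper opens to 85 mm and grips with 20 to 120 N. Pads are 22 mm wide; open, the fingers measure 114 mm over their backs; the gripper's body (76 mm by 85 mm) begins 54 mm behind the grasp point. The pads swing forward as they close: fully open they stand 13 mm farther back than shut.
Start: joints at [-71.276, 15.808, 86.224, -0, 77.962, -6.933], TCP at [0.249, -0.518, 0.231] pointing down, gripper open.
Joint ranges: [-165.64, 165.64], [-43.16, 119.46], [12.63, 154.43], [-67.54, 247.53], [6.08, 155.33], [-154.97, 154.97]. Speed limits (degrees/s): [147.25, 147.25, 180, 180, 180, 180].

INTERFACE

Orientations are given as a 3x3 rotation matrix whose columns are the frame's x, y, z axes.
In Python, from station import robot gives the robot as it stands.
- The arm moves only by the tool apply_moves, never from a script. Its argument "rows" is a list of rows, each an object of numbers: "tx", "ty", "tz": the shift along the world's x, y, z in m; "yaw": the turn about the world's z in rad; "fingers": the opening in per cent of the stroke, from 0 (shut) to 100 (fully open). In form: [{"tx": .., "ty": .., "tz": .., "yaw": .., "fingers": ..}, ...]. A call has 1 to 8 rows; each row shifts and turns the commanded pose from where the row before left it; what a row does not reach is not made up. A row lasts 1/12 s, in which the tool goes at most 41.7 mm and 7.16 degrees, less where a joint would pass 70% of its speed; a pose out of reach is approached as far as the arm can. A call is refused whole if a number of a shift passes 0.0417 or a number of a turn 0.125, either way. A call with a gripper value outside its range is refused whole. The fingers move at their own pace and stop on an object; "force" is the grip in N (left out, the last holds). Time passes only in rows, so rows that do not move let the fingers close. It gives the time, the measured TCP pose, the force and the opening at its end, in the units of the state.
- robot.state(): the state, without advancing time (a new reading comes with each control period).
- robot.snapshot(name): name is "scene" or "side" or "wrist"; returns a dict with "frame" (400x640x3 uint8, red, green, blue), "depth" (400x640 float32, m along the optical axis (not along the pixel's ray), 0 where there is no reading), "fx", "fy", "cx", "cy" (pixels), "k1" (the pictures are not rectified: a ray, as slopes to the right and down, at radius r is drawn at 1 + k1 r^2 times it, then the intrinsics apply), "position" and "orientation" of the camera in the world. Camera axes: x right, y up, looking along -z (the intrinsics and any distortion apply to the point x, -y, -z); pixel columns grow to the right and rows downward; lengths in m; the calibration is good to about 2 mm. A picture is of the moment at which its call begins.
- robot.job_done(): hands the job in, once; it reports no verdict.
The state is a dict: "time_s": time; "qpos": joint angles; "joint_velocities": joint speeds; "joint_torque": joint torques, N m; "tool_pos": TCP position; "eef_rot": TCP orientation; "wrist_force": force on the tool from outside, world axes, zero at the start; "ft_torque": the same for the moment, N m; "grip_width": finger opening in m.
Only numpy, scipy, OpenCV 4.12 (cv2) and the standard library are available. Lean on these libraries where they do the work, as an engineer would, in place of code of your own. Each camera call takes 0.05 s, during which the arm holds its last target.

TASK

Take the blue-gripped grease coupler out of its aluminium holder and push its open nose squarely over the bare, tilted grease nipple (the one with the orange spring collar) until the collar snaps down, then keep it pressed down and square against the spring: the program finishes while the gripper is still holding it there. Leave the bearing unit whose nipple wears a black dust cap and the loose things on the bench alone.

Things in the scene. Friction and masses are not known exactly. Their poses are not given: they have to be found in the camera images.
- coupler_mid (a point): Centre of the grip of the grease coupler, a loose straight tool 114 mm long, 0.2 to 0.33 kg, standing nose down in its holder. Grip: blue square bar 30 x 30 mm, 70 mm long, flat sides facing its x and y axes; this point is its centre. z axis along the tool, away from the nose. A steel button 4 mm high is on top
- coupler_mouth (a point): Centre of the open mouth of the coupler's round steel nose, 75 mm from the grip's centre along the tool (-z); z axis along the tool towards the grip. The nose has 26 mm outside diameter and 40 mm length, with a round bore of 16 mm diameter, 40 mm deep, open at the mouth
- coupler: The grease coupler as a whole; origin at the centre of its nose mouth, z along the tool towards the grip (same point as coupler_mouth)
- holder: Fixed aluminium block 80 x 80 x 35 mm with one blind hole of 30 mm diameter, 25 mm deep, in its top, where the coupler stands; origin at the centre of its underside, on the bench. The coupler's mouth rests 10 mm above the bench and must rise over 35 mm to be clear of the block
- due_unit: Fixed grey bearing unit with the bare nipple: base plate 110 x 50 x 14 mm, round housing of 34 mm radius whose axis is along its y at 45 mm height, shaft stubs to 38 mm either side along y; origin at the centre of the underside. The nipple leans towards its -x
- nipple: The bare grease nipple, fixed on the due unit; origin at its root, z axis pointing out along it (30 degrees from vertical, leaning roughly towards the robot). Brass hexagon 22 mm wide to 6 mm up, then a steel stem of 10 mm diameter ending 48 mm from the root, its last 5 mm tapering. An orange spring collar, 27 mm diameter, 7 mm thick, rides on the stem; its top face at rest is 30 mm from the root
- collar (a joint): How far the orange collar is pushed down along the nipple, in m: 0 at rest, 0.010 at its stop. It has an over-centre spring: it stays put until pushed with about 12 N, then gives way with a snap, its push falling evenly to about 5 N at the stop; it springs back up when let go
- capped_unit: A second fixed bearing unit, same shape and size, whose nipple (same place and lean) is under a black dust cap 24 mm in diameter ending 40 mm from the root: not to be touched
- race: Loose steel bearing ring lying flat, 60 mm outside, 40 mm inside, 16 mm high; origin at centre of underside; bystander
- spanner: Loose steel spanner lying on the bench, long axis x, under 20 mm high; bystander
- oil_can: Loose closed green can, 60 mm diameter, 100 mm high; origin at centre of underside; bystander
- cup: Loose white plastic cup, 80 mm across, 60 mm high; origin at centre of underside; bystander
There are look-alikes about, which are no part of the job. Leave any purple or red look-alike of the coupler alone. What is shaped like the due_unit but green or pink is not meant.

How it is judged:
By the outcome, as a careful person would: the job done as asked, in the order asked, and still so for the second after the job is handed in, while the arm keeps its last pose, push and grip.
It also fails if it takes over 42 s, if anything falls off the work surface, if the arm or the gripper's body presses on something with over 40 N, if the wrist force passes 120 N, or if a joint passes its speed limit or range.

## Working session

There is one attempt and no reset: what is moved stays moved. The work goes in short steps, Python scripts to look and compute and a tool call to move; the robot and the scene stay as the last step left them, time stands still between calls to the robot, and variables do not carry over. Pictures are saved under pics/ and viewed, and the job is handed in when it is done.

Besides the shell and the picture viewer there is one more tool, called after ">>>" as name([rows], argument=value, ...), one row to a line, values as JSON. apply_moves: Moves the arm, as the interface text tells. Its arguments: {"type":"object","properties":{"rows":{"type":"array"},"force":{"type":"number"}},"required":["rows"]}

```bash
ls; mkdir -p pics; python3 - <<'E'
from station import robot
import cv2,pickle,numpy as np
s=robot.state(); print({k:np.round(v,3).tolist() for k,v in s.items()})
for n in("scene","side","wrist"):
    d=robot.snapshot(n); pickle.dump(d,open(f"{n}0.pkl","wb")); cv2.imwrite(f"pics/{n}0.png",d["frame"][:,:,::-1])
    print(n,[d[k] for k in("fx","fy","cx","cy","k1")],d["position"],np.round(d["orientation"],3).tolist())
E
```

```text
pics
{'time_s': 0.0, 'qpos': [-71.275, 15.847, 86.299, 0.0, 77.962, -6.933], 'joint_velocities': [0.038, 0.049, 0.14, 0.128, -0.064, 0.069], 'joint_torque': [0.002, -41.676, -24.58, 0.0, 0.011, -0.0], 'tool_pos': [0.249, -0.518, 0.23], 'eef_rot': [[0.901, 0.433, -0.001], [0.433, -0.901, 0.002], [0.0, -0.002, -1.0]], 'wrist_force': [0.738, 0.124, 0.307], 'ft_torque': [-0.027, 0.006, -0.045], 'grip_width': 0.085}
scene [396.47626929679643, 396.47626929679643, 318.4017064982718, 202.5029541049682, -0.003943070599488356] [1.41153138 0.02319585 1.01802982] [[0.024, -0.752, 0.659], [1.0, 0.014, -0.02], [0.006, 0.659, 0.752]]
side [397.02278299187395, 397.02278299187395, 322.59741291542844, 194.40297993050214, -0.06462830801777171] [0.39294428 1.06138742 0.73052058] [[-0.982, 0.109, -0.154], [-0.189, -0.515, 0.836], [0.012, 0.85, 0.527]]
wrist [357.303813532585, 357.303813532585, 320.6552817677773, 202.90186252255748, -0.003073150281903463] [ 0.31043824 -0.48968649  0.37277991] [[0.434, 0.867, 0.246], [-0.901, 0.418, 0.117], [-0.001, -0.272, 0.962]]
```

View pics/scene0.png

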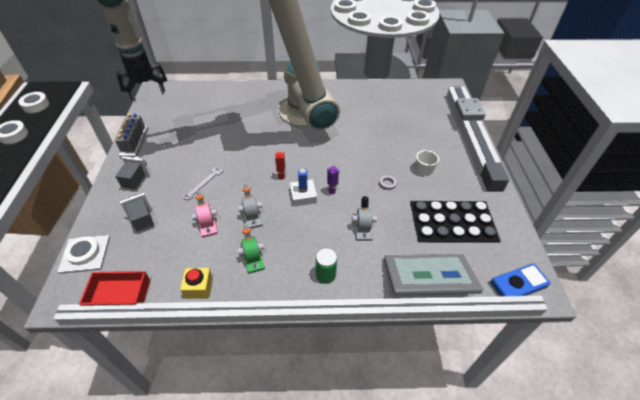

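View pics/side0.png

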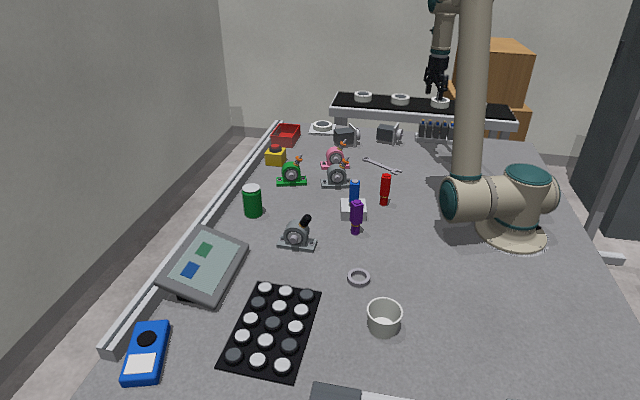

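View pics/wrist0.png

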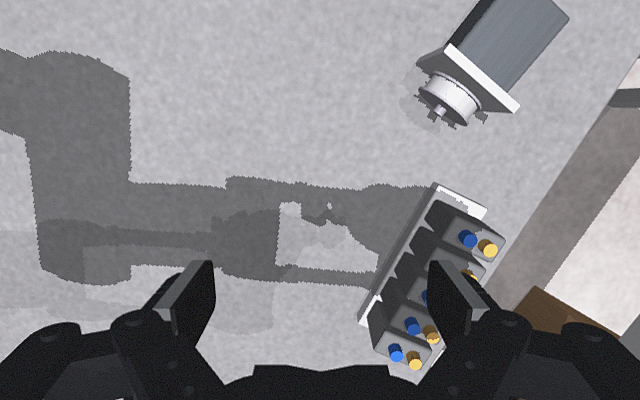

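Scene view: coupler candidates are blue (302,180, in holder), red (281,165) and purple (333,180). Unit candidates are grey with an orange collar (250,208), pink (205,213), green (251,250) and grey with a black cap (365,220). By the description I want the blue coupler and the bare grey unit at (250,208). I'll measure and crop close.

```bash
cat > h.py <<'E'
import numpy as np,cv2,pickle
def ray(d,u,v):
    x=(np.asarray(u,float)-d["cx"])/d["fx"]; y=(np.asarray(v,float)-d["cy"])/d["fy"]
    a,b=x.copy(),y.copy()
    for _ in range(8):
        s=1+d["k1"]*(a*a+b*b); a,b=x/s,y/s
    return np.stack([a,-b,-np.ones_like(a)],-1)@np.asarray(d["orientation"]).T
def pts(d,m):
    v,u=np.nonzero(m&(d["depth"]>0)); return d["position"]+ray(d,u,v)*d["depth"][v,u][:,None],u,v
def plane(d,u,v,z):
    r=ray(d,u,v); p=np.asarray(d["position"]); return p+r*((z-p[2])/r[...,2])[...,None]
def tri(d1,uv1,d2,uv2):
    A=[];b=[]
    M=np.zeros((3,3));w=np.zeros(3)
    for d,(u,v) in((d1,uv1),(d2,uv2)):
        r=ray(d,u,v);r/=np.linalg.norm(r);P=np.eye(3)-np.outer(r,r);M+=P;w+=P@d["position"]
    return np.linalg.solve(M,w)
def proj(d,p):
    q=(np.asarray(p)-d["position"])@np.asarray(d["orientation"]); a,b=q[...,0]/-q[...,2],-q[...,1]/-q[...,2]
    s=1+d["k1"]*(a*a+b*b); return np.stack([a*s*d["fx"]+d["cx"],b*s*d["fy"]+d["cy"]],-1)
def hsv(d): return cv2.cvtColor(d["frame"],cv2.COLOR_RGB2HSV)
def snap(n,tag):
    from station import robot
    d=robot.snapshot(n); pickle.dump(d,open(f"{tag}.pkl","wb")); return d
def load(t): return pickle.load(open(t+".pkl","rb"))
def crop(d,x0,y0,x1,y1,k,name):
    cv2.imwrite(f"pics/{name}.png",cv2.resize(d["frame"][y0:y1,x0:x1,::-1],None,fx=k,fy=k,interpolation=cv2.INTER_CUBIC))
E
python3 - <<'E'
from h import *
for n in("scene","side"):
    d=load(n+"0"); H=hsv(d)
    for nm,lo,hi in(("blue",(105,120,60),(122,255,255)),("orange",(5,150,120),(14,255,255)),("purple",(130,100,50),(150,255,255)),("red",(0,180,80),(3,255,255)),("green",(50,120,40),(75,255,255))):
        m=cv2.inRange(H,lo,hi); k,L,S,C=cv2.connectedComponentsWithStats(m)
        for i in range(1,k):
            if S[i,4]>12:
                P,u,v=pts(d,L==i)
                if len(P): print(n,nm,S[i,:].tolist(),np.round(C[i]),np.round(np.median(P,0),3),np.round(P.min(0),3),np.round(P.max(0),3))
d=load("scene0");crop(d,225,150,385,270,5,"c_scene")
d=load("side0");crop(d,270,130,410,260,5,"c_side")
E
```

```text
scene blue [610, 0, 30, 38, 419] [628.  26.] [-0.374  1.502  0.181] [-0.387  1.45   0.132] [-0.361  1.591  0.304]
scene blue [298, 172, 9, 17, 108] [302. 180.] [ 0.505 -0.002  0.097] [ 0.492 -0.015  0.057] [0.51  0.011 0.125]
scene blue [491, 264, 59, 32, 802] [516. 284.] [0.865 0.593 0.03 ] [0.797 0.539 0.007] [0.897 0.697 0.038]
scene blue [442, 271, 18, 6, 87] [451. 274.] [0.843 0.411 0.061] [0.831 0.388 0.054] [0.854 0.432 0.068]
scene orange [244, 188, 6, 4, 14] [246. 190.] [ 0.553 -0.177  0.104] [ 0.545 -0.185  0.099] [ 0.556 -0.169  0.108]
scene orange [196, 195, 7, 4, 15] [200. 197.] [ 0.583 -0.318  0.105] [ 0.572 -0.33   0.1  ] [ 0.587 -0.313  0.107]
scene orange [243, 228, 7, 5, 21] [246. 231.] [ 0.717 -0.16   0.105] [ 0.701 -0.173  0.099] [ 0.722 -0.154  0.11 ]
scene purple [328, 166, 10, 21, 177] [332. 176.] [0.482 0.097 0.092] [0.459 0.083 0.046] [0.493 0.114 0.119]
scene purple [329, 189, 6, 4, 22] [332. 190.] [0.482 0.097 0.018] [0.475 0.088 0.01 ] [0.485 0.105 0.03 ]
scene red [277, 153, 6, 19, 97] [280. 161.] [ 0.41  -0.08   0.094] [ 0.393 -0.09   0.046] [ 0.416 -0.0
[... 1319 characters left out ...]
 0.011 0.041] [0.49  0.12  0.117]
side purple [351, 226, 9, 9, 66] [355. 230.] [0.469 0.108 0.018] [0.458 0.096 0.002] [0.482 0.114 0.032]
side red [276, 123, 24, 15, 137] [288. 129.] [ 0.865 -0.586  0.033] [ 0.807 -0.602  0.002] [ 0.906 -0.449  0.052]
side red [380, 173, 11, 23, 154] [385. 184.] [ 0.397 -0.067  0.09 ] [ 0.382 -0.092  0.041] [ 0.41  -0.061  0.116]
side red [380, 199, 7, 7, 29] [383. 202.] [ 0.397 -0.069  0.012] [ 0.386 -0.075  0.003] [ 0.406 -0.064  0.026]
side green [276, 162, 31, 24, 327] [291. 176.] [ 0.735 -0.142  0.018] [ 0.677 -0.194 -0.001] [ 0.791 -0.117  0.081]
side green [242, 190, 21, 28, 445] [252. 204.] [0.793 0.088 0.053] [0.775 0.052 0.003] [0.829 0.097 0.096]
```

View pics/c_scene.png

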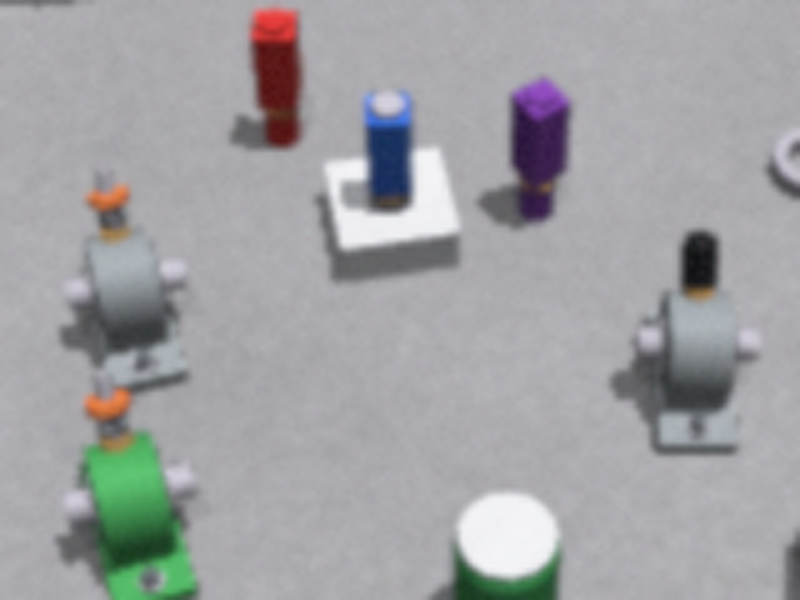

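View pics/c_side.png

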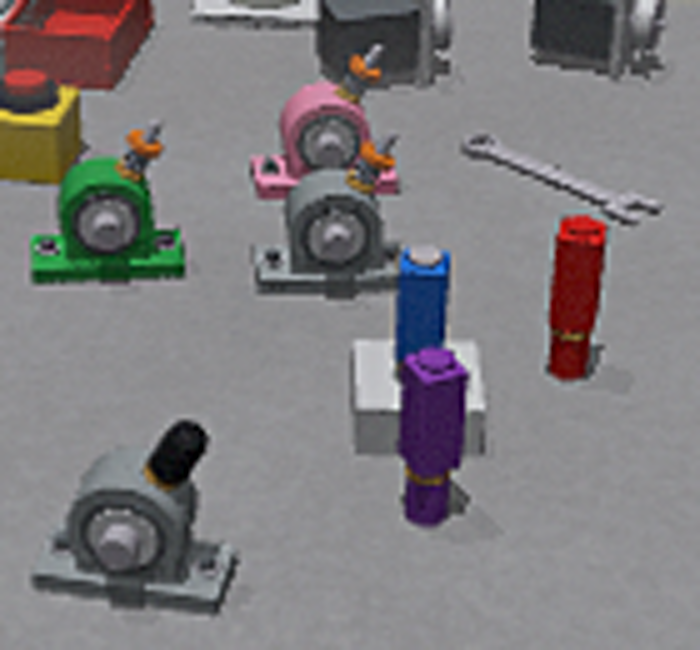

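The crops confirm it: blue tool in the aluminium block, and the grey unit whose bare nipple has the orange collar. Heading to a wrist-camera view over the nipple.

>>> apply_moves([
  {"tx": 0.024, "ty": 0.033, "tz": 0.005, "yaw": -0.11, "fingers": 100},
  {"tx": 0.024, "ty": 0.033, "tz": 0.005, "yaw": -0.11},
  {"tx": 0.024, "ty": 0.033, "tz": 0.005, "yaw": -0.11},
  {"tx": 0.024, "ty": 0.033, "tz": 0.005, "yaw": -0.11},
  {"tx": 0.024, "ty": 0.033},
  {"tx": 0.024, "ty": 0.033},
  {"tx": 0.024, "ty": 0.033},
  {"tx": 0.024, "ty": 0.033},
])

```text
schema error: expected keys tx, ty, tz, yaw, fingers
```

>>> apply_moves([
  {"tx": 0.02, "ty": 0.033},
  {"tx": 0.01, "ty": 0.033},
  {},
])

```text
schema error: expected keys tx, ty, tz, yaw, fingers
```

```bash
python3 - <<'E'
from h import *
from station import robot
d=snap("wrist","w1"); s=robot.state(); print(s["time_s"],s["tool_pos"],np.round(s["eef_rot"],3).tolist(),s["wrist_force"])
crop(d,0,0,640,400,1.25,"w1")
E
```

```text
0.2 [ 0.24884723 -0.51801863  0.23078124] [[0.901, 0.433, -0.0], [0.433, -0.901, 0.001], [0.0, -0.001, -1.0]] [-0.12472063  0.66210532  0.05442866]
```

View pics/w1.png

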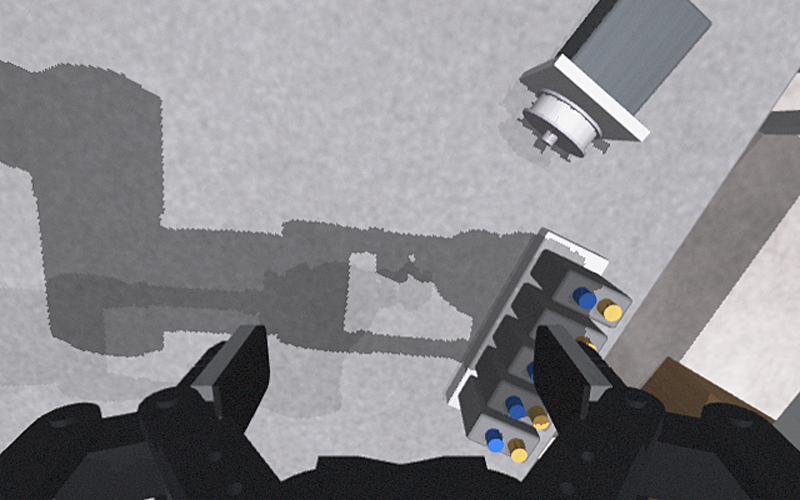

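The call was refused because each row needs all five keys, and the arm did not move. Resending with full rows.

>>> apply_moves([
  {"tx": 0.024, "ty": 0.033, "tz": 0.005, "yaw": -0.11, "fingers": 100},
  {"tx": 0.024, "ty": 0.033, "tz": 0.005, "yaw": -0.11, "fingers": 100},
  {"tx": 0.024, "ty": 0.033, "tz": 0.005, "yaw": -0.11, "fingers": 100},
  {"tx": 0.024, "ty": 0.033, "tz": 0.005, "yaw": -0.11, "fingers": 100},
  {"tx": 0.024, "ty": 0.033, "tz": 0, "yaw": 0, "fingers": 100},
  {"tx": 0.024, "ty": 0.033, "tz": 0, "yaw": 0, "fingers": 100},
  {"tx": 0.024, "ty": 0.033, "tz": 0, "yaw": 0, "fingers": 100},
  {"tx": 0.024, "ty": 0.033, "tz": 0, "yaw": 0, "fingers": 100},
])

```text
time_s: 0.87
tool_pos: [0.4417, -0.2525, 0.2514]
eef_rot: [[1.0, 0.008, 0.0], [0.008, -1.0, -0.0], [0.0, 0.0, -1.0]]
wrist_force: [1.5, -0.8, 0.0]
grip_width: 0.0855
```

>>> apply_moves([
  {"tx": 0.02, "ty": 0.033, "tz": 0, "yaw": 0, "fingers": 100},
  {"tx": 0.01, "ty": 0.033, "tz": 0, "yaw": 0, "fingers": 100},
  {"tx": 0, "ty": 0, "tz": 0, "yaw": 0, "fingers": 100},
])

```text
time_s: 1.12
tool_pos: [0.4723, -0.1823, 0.2512]
eef_rot: [[1.0, 0.014, 0.001], [0.014, -1.0, 0.004], [0.001, -0.004, -1.0]]
wrist_force: [-1.2, -0.4, -0.5]
grip_width: 0.0854
```

```bash
python3 - <<'E'
from h import *
from station import robot
d=snap("wrist","w1"); s=robot.state(); print(s["time_s"],s["tool_pos"],np.round(s["eef_rot"],3).tolist(),s["wrist_force"])
crop(d,0,0,640,400,1.25,"w1b")
E
```

```text
1.1667 [ 0.4715629  -0.18526713  0.25121716] [[1.0, 0.013, -0.0], [0.013, -1.0, 0.001], [-0.0, -0.001, -1.0]] [ 0.23273008 -0.91752562  0.46255245]
```

View pics/w1b.png

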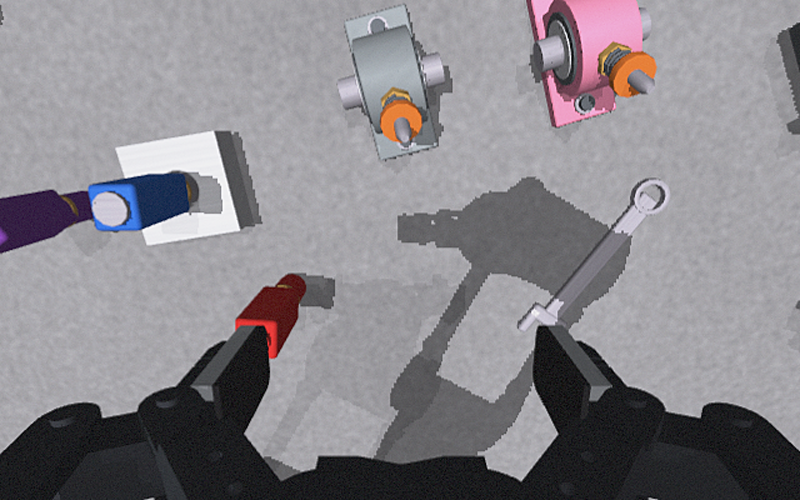

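Wrist view (scaled 1.25): due nipple collar at (401,120), tip (404,138), base plate corners about (345,25) to (437,150). Blue coupler top at (110,210), holder hole right of it. Zooming to measure both.

```bash
python3 - <<'E'
from h import *
d=load("w1")
crop(d,260,0,380,135,5,"w1n"); crop(d,50,95,215,205,4.8,"w1c")
m=cv2.inRange(hsv(d),(100,130,60),(125,255,255))
m[:, :50]=0
P,u,v=pts(d,m>0); ok=(P[:,2]>0.11); top=P[ok]
print("blue top pts",len(top),top.mean(0),np.percentile(P[:,2],[2,50,98]))
# all points near coupler top incl. button
u,v=np.meshgrid(np.arange(640),np.arange(400)); 
Q,_,_=pts(d,np.ones((400,640),bool)); k=(np.abs(Q[:,0]-.49)<.03)&(np.abs(Q[:,1])<.03)&(Q[:,2]>.115)&(Q[:,2]<.14)
T=Q[k]; print(len(T),T.min(0),T.max(0),cv2.minAreaRect((T[:,:2]*1000).astype(np.float32)), cv2.minAreaRect((T[T[:,2]>.1225][:,:2]*1000).astype(np.float32)))
k=(np.abs(Q[:,0]-.49)<.07)&(np.abs(Q[:,1])<.07)&(Q[:,2]>.031)&(Q[:,2]<.039)
print("holder",cv2.minAreaRect((Q[k][:,:2]*1000).astype(np.float32)))
k=(np.abs(Q[:,0]-.57)<.1)&(np.abs(Q[:,1]+.18)<.07)&(Q[:,2]>.010)&(Q[:,2]<.018)
print("base",cv2.minAreaRect((Q[k][:,:2]*1000).astype(np.float32)))
for tag in("w1","scene0","side0"):
    e=load(tag); m=cv2.inRange(hsv(e),(5,150,100),(16,255,255)); n,L,S,C=cv2.connectedComponentsWithStats(m)
    for i in range(1,n):
        P,_,_=pts(e,L==i)
        if len(P)>8 and abs(np.median(P[:,0])-.55)<.03 and abs(np.median(P[:,1])+.178)<.04: print(tag,C[i],len(P),P.mean(0),P.min(0),P.max(0))
E
```

```text
blue top pts 933 [ 0.49251874 -0.01029718  0.11775636] [0.05342276 0.10361918 0.12043737]
1464 [ 0.47486319 -0.0197382   0.11504086] [0.50575567 0.01016378 0.12533062] ((490.327392578125, -4.8182268142700195), (30.333194732666016, 29.479013442993164), 1.461181640625) ((490.24310302734375, -4.22581672668457), (20.152206420898438, 21.64678192138672), 54.44296646118164)
holder ((490.25518798828125, -3.702434539794922), (80.26103973388672, 81.61490631103516), 10.321027755737305)
base ((573.27099609375, -173.89559936523438), (109.14215087890625, 50.0947151184082), 15.464728355407715)
w1 [319.67431193  94.01376147] 649 [ 0.54662211 -0.18133562  0.10029034] [ 0.53203833 -0.19841536  0.01313887] [ 0.55713813 -0.16898127  0.10692112]
scene0 [246.5 189.5] 14 [ 0.55213142 -0.17720407  0.1041146 ] [ 0.54459542 -0.18526063  0.09861716] [ 0.55614269 -0.1691737   0.10768522]
side0 [344.47058824 160.58823529] 17 [ 0.54482515 -0.17463159  0.10082489] [ 0.53235406 -0.18663513  0.09548896] [ 0.55392262 -0.16575415  0.10544134]
```

View pics/w1n.png

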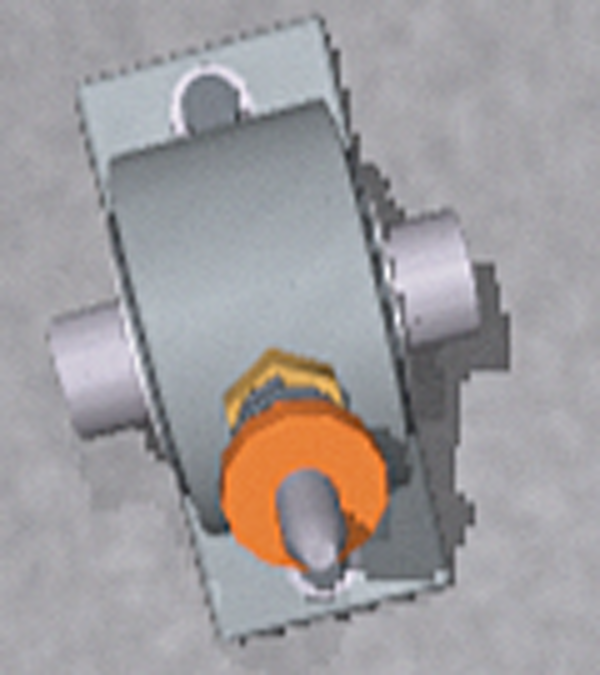

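View pics/w1c.png

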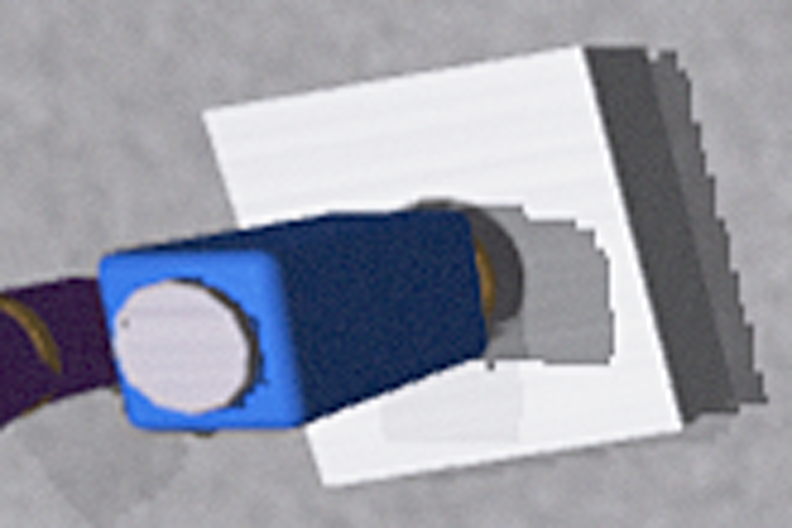

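>>> apply_moves([
  {"tx": 0.004, "ty": 0.036, "tz": -0.005, "yaw": 0.012, "fingers": 100},
  {"tx": 0.004, "ty": 0.036, "tz": -0.005, "yaw": 0, "fingers": 100},
  {"tx": 0.004, "ty": 0.036, "tz": -0.01, "yaw": 0, "fingers": 100},
  {"tx": 0.004, "ty": 0.036, "tz": -0.02, "yaw": 0, "fingers": 100},
  {"tx": 0.0025, "ty": 0.037, "tz": -0.015, "yaw": 0, "fingers": 100},
  {"tx": 0, "ty": 0, "tz": 0, "yaw": 0, "fingers": 100},
  {"tx": 0, "ty": 0, "tz": 0, "yaw": 0, "fingers": 100},
])

```text
time_s: 1.75
tool_pos: [0.4887, -0.0067, 0.1954]
eef_rot: [[1.0, 0.023, -0.002], [0.023, -1.0, -0.001], [-0.002, 0.0, -1.0]]
wrist_force: [-0.3, -0.2, 0.4]
grip_width: 0.0851
```

```bash
python3 - <<'E'
from h import *
from station import robot
# nipple tip model check in w1
d=load("w1"); a=np.radians(15.5)
for r in(34,60.5,82):
    print(r,proj(d,np.array([.5733-r/2e3*np.cos(a),-.1739-r/2e3*np.sin(a),.045+r/1e3*.866])))
d=snap("wrist","w2"); s=robot.state(); print(s["time_s"],s["tool_pos"],np.round(s["eef_rot"],3).tolist(),s["wrist_force"])
crop(d,0,0,640,400,1.25,"w2")
Q,_,_=pts(d,np.ones((400,640),bool)); k=(np.abs(Q[:,0]-.49)<.04)&(np.abs(Q[:,1])<.04)&(Q[:,2]>.115)&(Q[:,2]<.14)
T=Q[k]; print(len(T),T.min(0),T.max(0),cv2.minAreaRect((T[:,:2]*1000).astype(np.float32)), cv2.minAreaRect((T[T[:,2]>.1225][:,:2]*1000).astype(np.float32)))
E
```

```text
34 [316.61722834  82.02651293]
60.5 [320.43951482  97.45337595]
82 [323.93013584 111.54274154]
1.8 [ 0.48943365 -0.00795149  0.19617927] [[1.0, 0.021, -0.001], [0.021, -1.0, -0.001], [-0.001, 0.001, -1.0]] [-0.1507275   0.16611884  1.12063193]
2076 [ 0.47587622 -0.01920906  0.11503977] [0.50591703 0.01092626 0.125553  ] ((490.8756103515625, -3.9306182861328125), (29.70267105102539, 30.04874038696289), 1.2596229314804077) ((490.75885009765625, -3.9567298889160156), (20.832931518554688, 20.991540908813477), 75.53912353515625)
```

View pics/w2.png

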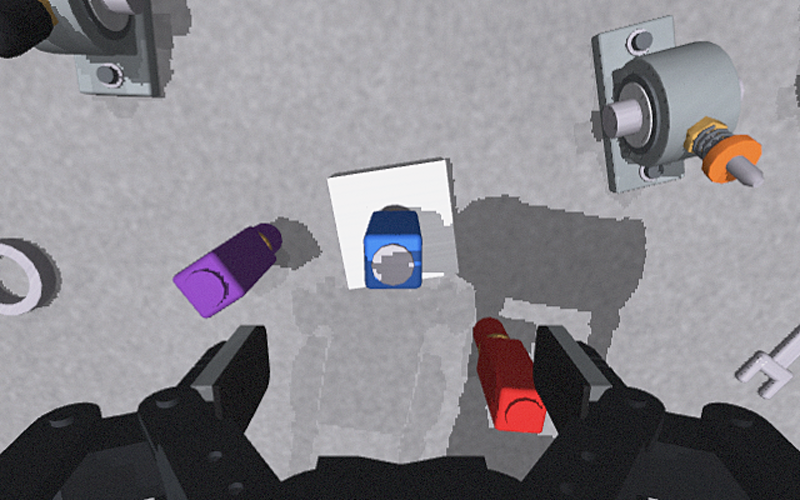

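Top view: blue grip at (392,262), centred between the jaws; purple (210,280) and red (510,380) are clear of the fingers. Descending and gripping.

>>> apply_moves([
  {"tx": 0.001, "ty": 0.003, "tz": -0.033, "yaw": 0, "fingers": 100},
  {"tx": 0, "ty": 0, "tz": -0.035, "yaw": 0, "fingers": 100},
  {"tx": 0, "ty": 0, "tz": -0.035, "yaw": 0, "fingers": 100},
  {"tx": 0, "ty": 0, "tz": -0.02, "yaw": 0, "fingers": 100},
  {"tx": 0, "ty": 0, "tz": -0.01, "yaw": 0, "fingers": 100},
  {"tx": 0, "ty": 0, "tz": 0, "yaw": 0, "fingers": 100},
  {"tx": 0, "ty": 0, "tz": 0, "yaw": 0, "fingers": 60},
  {"tx": 0, "ty": 0, "tz": 0, "yaw": 0, "fingers": 40},
], force=40)

```text
time_s: 2.47
tool_pos: [0.4919, -0.0058, 0.0645]
eef_rot: [[1.0, 0.018, 0.003], [0.018, -1.0, -0.001], [0.003, 0.001, -1.0]]
wrist_force: [0.0, -1.1, -0.6]
grip_width: 0.0638
```

>>> apply_moves([
  {"tx": 0, "ty": 0, "tz": 0, "yaw": 0, "fingers": 0},
  {"tx": 0, "ty": 0, "tz": 0, "yaw": 0, "fingers": 0},
  {"tx": 0, "ty": 0, "tz": 0, "yaw": 0, "fingers": 0},
  {"tx": 0, "ty": 0, "tz": 0, "yaw": 0, "fingers": 0},
  {"tx": 0, "ty": 0, "tz": 0, "yaw": 0, "fingers": 0},
], force=40)

```text
time_s: 2.88
tool_pos: [0.4913, -0.0046, 0.0644]
eef_rot: [[1.0, 0.02, 0.002], [0.02, -1.0, -0.001], [0.002, 0.001, -1.0]]
wrist_force: [0.0, -1.5, 5.6]
grip_width: 0.0297
```

Gripped at 29.7 mm. The tool can't be tilted, so I'll lift 15 mm and use the rim of the holder's hole to swing the coupler about the jaw axis to 30° in the pads.

>>> apply_moves([
  {"tx": 0, "ty": 0, "tz": 0.008, "yaw": 0, "fingers": 0},
  {"tx": 0, "ty": 0, "tz": 0.007, "yaw": 0, "fingers": 0},
  {"tx": 0, "ty": 0, "tz": 0, "yaw": 0, "fingers": 0},
  {"tx": 0, "ty": 0, "tz": 0, "yaw": 0, "fingers": 0},
], force=30)

```text
time_s: 3.22
tool_pos: [0.4907, -0.0043, 0.0788]
eef_rot: [[1.0, 0.02, 0.001], [0.02, -1.0, -0.0], [0.001, 0.0, -1.0]]
wrist_force: [0.0, 0.0, -1.7]
grip_width: 0.0297
```

>>> apply_moves([
  {"tx": -0.006, "ty": 0, "tz": 0.0, "yaw": 0, "fingers": 0},
  {"tx": -0.006, "ty": 0, "tz": 0.001, "yaw": 0, "fingers": 0},
  {"tx": -0.006, "ty": 0, "tz": 0, "yaw": 0, "fingers": 0},
  {"tx": 0, "ty": 0, "tz": 0, "yaw": 0, "fingers": 0},
], force=30)

```text
time_s: 3.55
tool_pos: [0.4746, -0.0041, 0.0801]
eef_rot: [[1.0, 0.019, 0.006], [0.019, -1.0, 0.0], [0.006, -0.0, -1.0]]
wrist_force: [4.5, 2.6, -0.3]
grip_width: 0.0299
```

```bash
python3 - <<'E'
from h import *
from station import robot
d=snap("side","s3"); s=robot.state(); print(s["time_s"],s["tool_pos"],s["wrist_force"],s["grip_width"])
crop(d,300,120,430,250,5,"s3")
E
```

```text
3.6 [ 0.47464099 -0.00410134  0.08009576] [ 4.47126063  1.5318526  -0.28519722] 0.029857798137812797
```

View pics/s3.png

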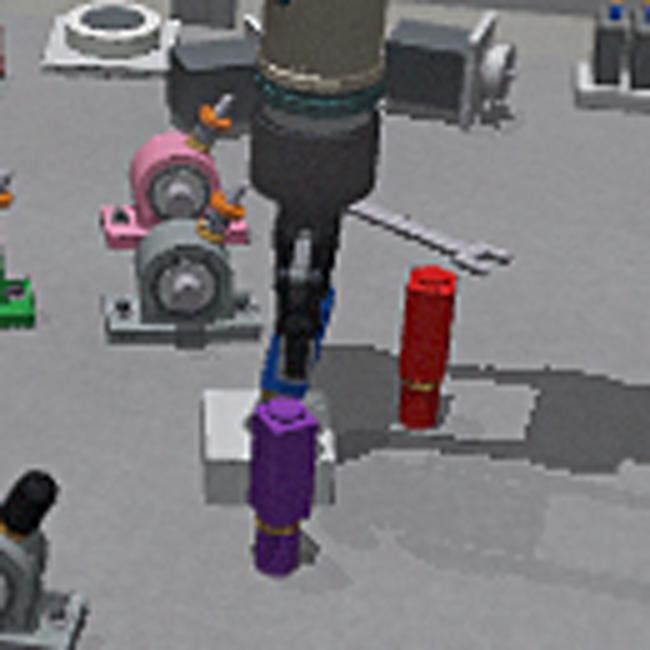

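Side crop: the blue grip is visibly tilting in the jaws, top towards the robot, at 4.5 N. Continuing the swing.

>>> apply_moves([
  {"tx": -0.006, "ty": 0, "tz": -0.001, "yaw": 0, "fingers": 0},
  {"tx": -0.006, "ty": 0, "tz": -0.001, "yaw": 0, "fingers": 0},
  {"tx": -0.006, "ty": 0, "tz": -0.001, "yaw": 0, "fingers": 0},
  {"tx": -0.001, "ty": 0, "tz": 0, "yaw": 0, "fingers": 0},
  {"tx": 0, "ty": 0, "tz": 0, "yaw": 0, "fingers": 0},
], force=30)

```text
time_s: 4.02
tool_pos: [0.4556, -0.0044, 0.077]
eef_rot: [[1.0, 0.019, 0.005], [0.019, -1.0, -0.0], [0.005, 0.0, -1.0]]
wrist_force: [4.7, 0.6, -0.4]
grip_width: 0.0299
```

```bash
python3 - <<'E'
from h import *
from station import robot
d=snap("side","s4"); s=robot.state(); print(s["time_s"],s["tool_pos"],s["wrist_force"],s["grip_width"])
crop(d,300,120,430,250,5,"s4")
E
```

```text
4.0667 [ 0.45562455 -0.00444605  0.07701182] [ 5.20120141  1.72853354 -0.11410617] 0.029458298504962392
```

View pics/s4.png

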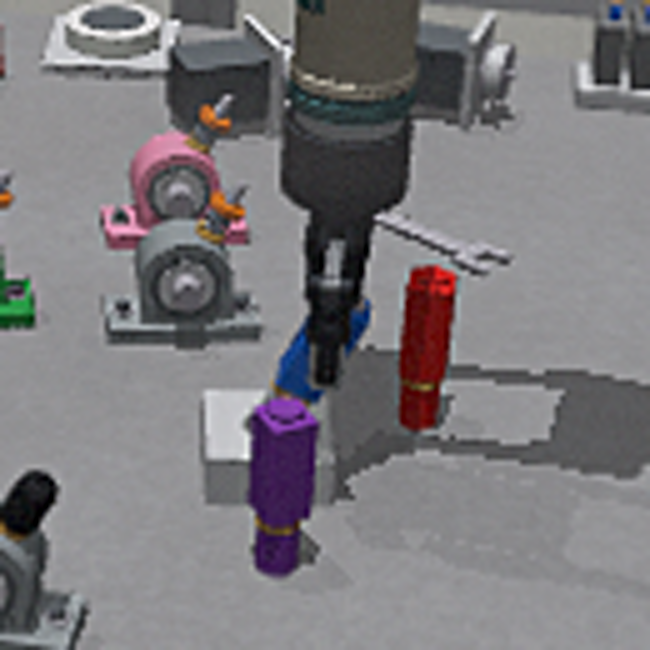

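About 30° now. Grip tighter, lift clear and measure the tilt.

>>> apply_moves([
  {"tx": 0.001, "ty": 0, "tz": 0, "yaw": 0, "fingers": 0},
  {"tx": 0.001, "ty": 0, "tz": 0.005, "yaw": 0, "fingers": 0},
  {"tx": 0, "ty": 0, "tz": 0.02, "yaw": 0, "fingers": 0},
  {"tx": 0, "ty": 0, "tz": 0.035, "yaw": 0, "fingers": 0},
  {"tx": 0, "ty": 0, "tz": 0.035, "yaw": 0, "fingers": 0},
  {"tx": 0, "ty": 0, "tz": 0.025, "yaw": 0, "fingers": 0},
  {"tx": 0, "ty": 0, "tz": 0, "yaw": 0, "fingers": 0},
  {"tx": 0, "ty": 0, "tz": 0, "yaw": 0, "fingers": 0},
], force=100)

```text
time_s: 4.73
tool_pos: [0.4541, -0.0045, 0.1967]
eef_rot: [[1.0, 0.02, -0.002], [0.02, -1.0, -0.001], [-0.002, 0.001, -1.0]]
wrist_force: [-0.4, -0.7, -2.6]
grip_width: 0.0288
```

```bash
python3 - <<'E'
from h import *
from station import robot
s=robot.state(); print(s["time_s"],s["tool_pos"],np.round(s["eef_rot"],3).tolist(),s["wrist_force"],s["grip_width"])
d=snap("side","s5"); e=snap("wrist","w5"); f=snap("scene","c5")
T=np.array(s["tool_pos"])
c=proj(d,T).astype(int);print(c); crop(d,c[0]-50,c[1]-50,c[0]+50,c[1]+40,6,"s5")
crop(e,160,100,480,400,2,"w5")
E
```

```text
4.7333 [ 0.45413586 -0.00449456  0.19667952] [[1.0, 0.02, -0.002], [0.02, -1.0, -0.001], [-0.002, 0.001, -1.0]] [-0.40021075 -0.65050638 -2.55821861] 0.028803917039065315
[367 160]
```

View pics/s5.png

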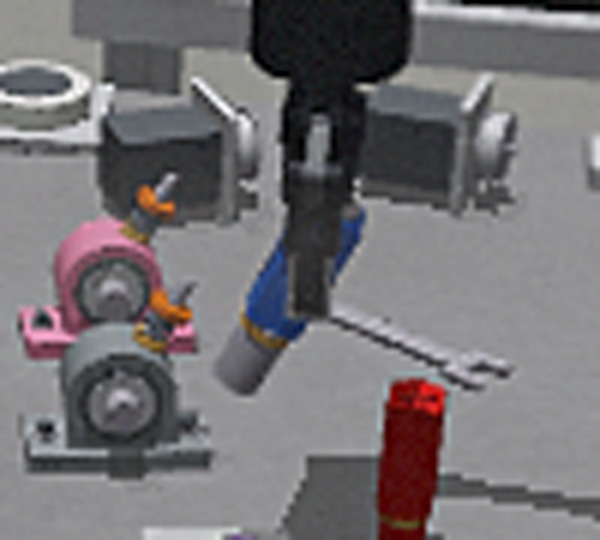

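View pics/w5.png

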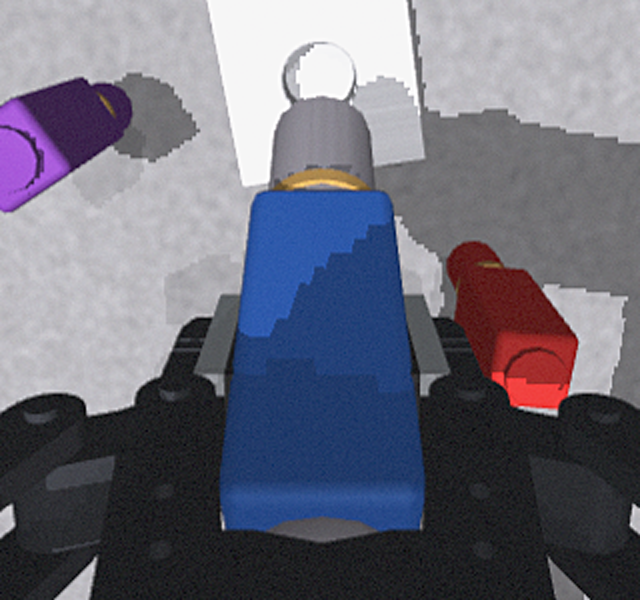

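Clear view: the grip's front face fills (230-420,190-530) in the 2x crop, and the nose runs up to (320,100). I'll fit the face plane in depth for tilt and position.

```bash
cat > fit.py <<'E'
from h import *
def fit(e,s,verbose=True):
    T=np.array(s["tool_pos"]); R=np.array(s["eef_rot"])
    m=cv2.inRange(hsv(e),(100,110,30),(125,255,255))
    n,L,S,C=cv2.connectedComponentsWithStats(m); 
    i=L[270:300,310:330].max(); m=(L==i)
    P,u,v=pts(e,m); k=np.linalg.norm(P-T,axis=1)<.08; P=P[k]
    # robust plane: front face
    for it in range(6):
        c=P.mean(0); w=np.linalg.svd(P-c,full_matrices=False)[2][2]
        if w[0]<0:w=-w
        r=(P-c)@w; P=P[np.abs(r)<max(.0015,2*r.std())]
    # axis: lies in plane; perpendicular to jaw y
    y=R[:,1]; a=np.cross(y,w); a/=np.linalg.norm(a)
    if a[2]<0:a=-a
    yy=np.cross(w,a)
    q=(P-c)@a; l=(P-c)@yy
    lo,hi=np.percentile(q,[.3,99.7]); ym=(np.percentile(l,.5)+np.percentile(l,99.5))/2
    # direct image axis: midline of face
    b=[( (q>t)&(q<t+.004)) for t in np.arange(lo+.003,hi-.006,.004)]
    mids=np.array([[q[k].mean(),(l[k].min()+l[k].max())/2,l[k].max()-l[k].min()] for k in b if k.sum()>20])
    sl=np.polyfit(mids[:,0],mids[:,1],1)
    end=c+a*lo+yy*ym-w*.015   # grip lower end centre
    mouth=end-a*.040
    mid=end+a*.035
    if verbose:
        print("n",len(P),"tilt",np.degrees(np.arccos(a[2])),"normal",np.round(w,3),"len",hi-lo,"width",np.median(mids[:,2]),"side tilt deg",np.degrees(sl[0]))
        print("axis",np.round(a,3),"mouth",np.round(mouth,4),"mid-TCP",np.round(mid-T,4),"mouth-TCP",np.round(mouth-T,4))
    return a,mouth
E
python3 - <<'E'
from fit import *
from station import robot
s=robot.state();e=load("w5"); a,mo=fit(e,s)
Q,u,v=pts(e,np.ones((400,640),bool)); T=np.array(s["tool_pos"])
H=hsv(e)[v,u]
# nose: grey pts within 16mm of axis beyond grip
rel=Q-mo; q=rel@a; rad=np.linalg.norm(rel-q[:,None]*a,axis=1)
k=(rad<.02)&(q>-.01)&(q<.036); print("nose n",k.sum(),"q min",np.percentile(q[k],[.5,2]),"radius",np.percentile(rad[k],[5,50,95]))
X=rel-q[:,None]*a; yy=np.cross([1,0,0],a)*-1; yy=np.array(s["eef_rot"])[:,1]
for t in np.arange(0,.036,.006):
    kk=k&(q>=t)&(q<t+.006); l=X[kk]@yy; print(round(t,3),kk.sum(),l.min(),l.max(),rad[kk].mean())
E
```

```text
n 13015 tilt 24.45764236103163 normal [0.91  0.02  0.414] len 0.06761254250367488 width 0.02888837566484318 side tilt deg -0.031747461038625746
axis [-0.414 -0.009  0.91 ] mouth [ 0.487  -0.0051  0.1494] mid-TCP [ 0.0029 -0.0016  0.0234] mouth-TCP [ 0.0339 -0.001  -0.0448]
nose n 2130 q min [-0.0014167 -0.000716 ] radius [0.01214888 0.01272163 0.01379651]
0.0 297 -0.012899374278264205 0.01277534270992646 0.012632490626349096
0.006 329 -0.012949955335033604 0.012604697659900032 0.012628164463214558
0.012 343 -0.012737363494969576 0.012810341645987598 0.012642055571960102
0.018 374 -0.012931801458621921 0.01277248617222722 0.012667991079495606
0.024 334 -0.012631528733129005 0.012018660039986669 0.012734179375916336
0.03 374 -0.01101382282252338 0.011020529594773698 0.013468548458021111
```

Fit is consistent (nose radius 12.7 mm against 13 mm actual), but the tilt is 24.5° and I need 30°. Going back into the hole for about 5.5° more.

>>> apply_moves([
  {"tx": 0, "ty": 0, "tz": -0.035, "yaw": 0, "fingers": 0},
  {"tx": 0, "ty": 0, "tz": -0.035, "yaw": 0, "fingers": 0},
  {"tx": 0, "ty": 0, "tz": -0.03, "yaw": 0, "fingers": 0},
  {"tx": 0, "ty": 0, "tz": -0.015, "yaw": 0, "fingers": 0},
  {"tx": 0, "ty": 0, "tz": -0.005, "yaw": 0, "fingers": 0},
  {"tx": 0, "ty": 0, "tz": 0, "yaw": 0, "fingers": 0},
], force=100)

```text
time_s: 5.38
tool_pos: [0.4564, -0.004, 0.0741]
eef_rot: [[1.0, 0.019, 0.0], [0.019, -1.0, 0.001], [0.0, -0.001, -1.0]]
wrist_force: [3.9, 1.1, -2.4]
grip_width: 0.0286
```

>>> apply_moves([
  {"tx": 0, "ty": 0, "tz": 0, "yaw": 0, "fingers": 0},
  {"tx": -0.004, "ty": 0, "tz": -0.001, "yaw": 0, "fingers": 0},
  {"tx": -0.004, "ty": 0, "tz": -0.001, "yaw": 0, "fingers": 0},
  {"tx": -0.002, "ty": 0, "tz": -0.0005, "yaw": 0, "fingers": 0},
  {"tx": 0, "ty": 0, "tz": 0, "yaw": 0, "fingers": 0},
], force=30)

```text
time_s: 5.8
tool_pos: [0.4538, -0.0042, 0.0757]
eef_rot: [[1.0, 0.018, 0.018], [0.018, -1.0, 0.0], [0.018, 0.0, -1.0]]
wrist_force: [14.0, 3.5, -2.2]
grip_width: 0.0289
```

```bash
python3 - <<'E'
from fit import *
from station import robot
e=snap("wrist","w6");s=robot.state();print(s["time_s"],s["tool_pos"],s["wrist_force"]); fit(e,s)
E
```

```text
5.85 [ 0.45385329 -0.00425388  0.07573741] [12.94735774  4.42968956 -2.94352078]
n 13321 tilt 27.062678915368195 normal [0.89  0.017 0.455] len 0.06752402053462253 width 0.02883553346261448 side tilt deg -0.20793722694746103
axis [-0.455 -0.008  0.891] mouth [ 0.4901 -0.0051  0.0317] mid-TCP [ 0.0021 -0.0014  0.0228] mouth-TCP [ 0.0362 -0.0008 -0.044 ]
```

>>> apply_moves([
  {"tx": 0, "ty": 0, "tz": 0, "yaw": 0, "fingers": 0},
  {"tx": -0.003, "ty": 0, "tz": -0.001, "yaw": 0, "fingers": 0},
  {"tx": -0.003, "ty": 0, "tz": -0.001, "yaw": 0, "fingers": 0},
  {"tx": 0, "ty": 0, "tz": 0, "yaw": 0, "fingers": 0},
], force=20)

```text
time_s: 6.18
tool_pos: [0.4465, -0.0046, 0.0738]
eef_rot: [[1.0, 0.019, 0.015], [0.019, -1.0, -0.001], [0.015, 0.001, -1.0]]
wrist_force: [9.6, 3.4, 2.3]
grip_width: 0.029
```

```bash
python3 - <<'E'
from fit import *
from station import robot
e=snap("wrist","w7");s=robot.state();print(s["time_s"],s["tool_pos"],s["wrist_force"],s["grip_width"],np.round(s["eef_rot"],3).tolist()); fit(e,s)
E
```

```text
6.2333 [ 0.44652215 -0.00459739  0.07381039] [11.38141516  2.11128484  1.46732341] 0.029125337874016995 [[1.0, 0.019, 0.015], [0.019, -1.0, -0.001], [0.015, 0.001, -1.0]]
n 14531 tilt 32.58369933576682 normal [0.842 0.018 0.539] len 0.0674149761293944 width 0.028771276420975194 side tilt deg 0.2247989174698979
axis [-0.538 -0.009  0.843] mouth [ 0.4898 -0.0053  0.0337] mid-TCP [ 0.0029 -0.0014  0.0231] mouth-TCP [ 0.0433 -0.0007 -0.0401]
```

>>> apply_moves([
  {"tx": 0.004, "ty": 0, "tz": 0.001, "yaw": 0, "fingers": 0},
  {"tx": 0.001, "ty": 0, "tz": 0.005, "yaw": 0, "fingers": 0},
  {"tx": 0, "ty": 0, "tz": 0.025, "yaw": 0, "fingers": 0},
  {"tx": 0, "ty": -0.01, "tz": 0.035, "yaw": 0, "fingers": 0},
  {"tx": 0, "ty": -0.01, "tz": 0.035, "yaw": 0, "fingers": 0},
  {"tx": 0, "ty": -0.01, "tz": 0.03, "yaw": 0, "fingers": 0},
  {"tx": 0, "ty": 0, "tz": 0, "yaw": 0, "fingers": 0},
  {"tx": 0, "ty": 0, "tz": 0, "yaw": 0, "fingers": 0},
], force=100)

```text
time_s: 6.9
tool_pos: [0.4435, -0.0347, 0.2035]
eef_rot: [[1.0, 0.019, -0.0], [0.019, -1.0, -0.001], [-0.0, 0.001, -1.0]]
wrist_force: [-0.6, 0.6, -2.8]
grip_width: 0.0287
```

```bash
python3 - <<'E'
from fit import *
from station import robot
e=snap("wrist","w8");s=robot.state();print(s["time_s"],s["tool_pos"],s["wrist_force"],s["grip_width"],np.round(s["eef_rot"],3).tolist()); fit(e,s)
E
```

```text
6.95 [ 0.44238941 -0.03408991  0.20188347] [ 0.57989103 -0.08296739 -2.01489447] 0.029122539519727892 [[1.0, 0.019, -0.004], [0.019, -1.0, 0.001], [-0.004, -0.001, -1.0]]
n 14516 tilt 31.205866614663428 normal [0.855 0.017 0.518] len 0.06770497249518406 width 0.028950174025022212 side tilt deg -0.015040465556677776
axis [-0.518 -0.011  0.855] mouth [ 0.4858 -0.0353  0.1621] mid-TCP [ 0.0045 -0.002   0.0244] mouth-TCP [ 0.0434 -0.0012 -0.0398]
```

31.2° in free air, squarely in plane. Now yaw to the nipple's azimuth (15.5°), stop short of the tip and compare mouth and nipple in the same picture.

>>> apply_moves([
  {"tx": 0.007, "ty": -0.033, "tz": 0, "yaw": 0.083, "fingers": 0},
  {"tx": 0.007, "ty": -0.033, "tz": 0, "yaw": 0.083, "fingers": 0},
  {"tx": 0.007, "ty": -0.033, "tz": 0, "yaw": 0.083, "fingers": 0},
  {"tx": 0.008, "ty": -0.033, "tz": 0, "yaw": 0, "fingers": 0},
  {"tx": 0.008, "ty": -0.033, "tz": -0.01, "yaw": 0, "fingers": 0},
  {"tx": 0, "ty": 0, "tz": -0.005, "yaw": 0, "fingers": 0},
  {"tx": 0, "ty": 0, "tz": 0, "yaw": 0, "fingers": 0},
  {"tx": 0, "ty": 0, "tz": 0, "yaw": 0, "fingers": 0},
], force=100)

```text
time_s: 7.62
tool_pos: [0.4792, -0.1977, 0.1851]
eef_rot: [[0.964, 0.265, -0.006], [0.265, -0.964, 0.004], [-0.005, -0.006, -1.0]]
wrist_force: [0.2, -0.3, -1.3]
grip_width: 0.0289
```

```bash
python3 - <<'E'
from fit import *
from station import robot
e=snap("wrist","w9");s=robot.state();print(s["time_s"],s["tool_pos"],s["wrist_force"],s["grip_width"],np.round(s["eef_rot"],3).tolist()); a,mo=fit(e,s)
f=snap("side","s9"); g=snap("scene","c9")
crop(e,160,60,480,360,2,"w9")
c=proj(f,mo).astype(int); print(c,proj(e,mo),proj(g,mo)); crop(f,c[0]-60,c[1]-50,c[0]+40,c[1]+40,6,"s9")
c=proj(g,mo).astype(int); crop(g,c[0]-50,c[1]-45,c[0]+50,c[1]+45,6,"c9")
E
```

```text
7.6667 [ 0.47981301 -0.19757974  0.18601158] [ 0.34232343 -0.11342444 -1.42388839] 0.02887626930498438 [[0.964, 0.266, -0.005], [0.266, -0.964, 0.003], [-0.004, -0.004, -1.0]]
n 14488 tilt 30.91856406688762 normal [0.828 0.225 0.514] len 0.06773600471003469 width 0.028958905729985412 side tilt deg 0.1060388656381981
axis [-0.494 -0.14   0.858] mouth [ 0.5197 -0.1877  0.1436] mid-TCP [ 0.0028 -0.0007  0.0219] mouth-TCP [ 0.0399  0.0099 -0.0425]
[352 148] [320.75766699 154.61426724] [242.47425563 173.36849906]
```

View pics/w9.png

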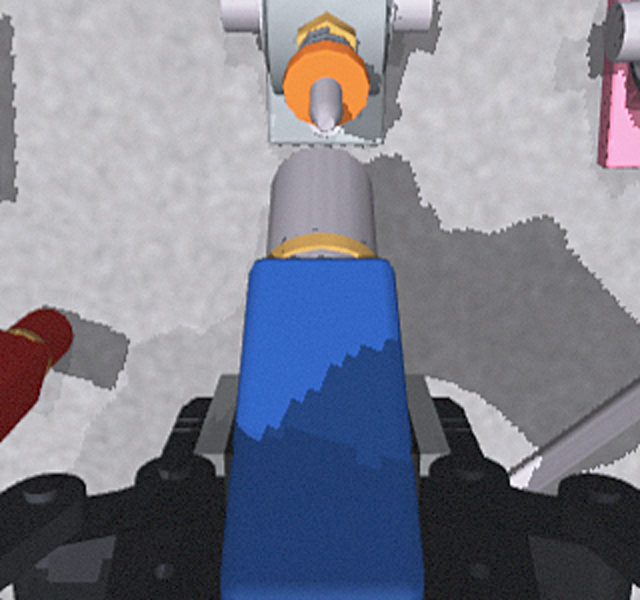

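View pics/s9.png

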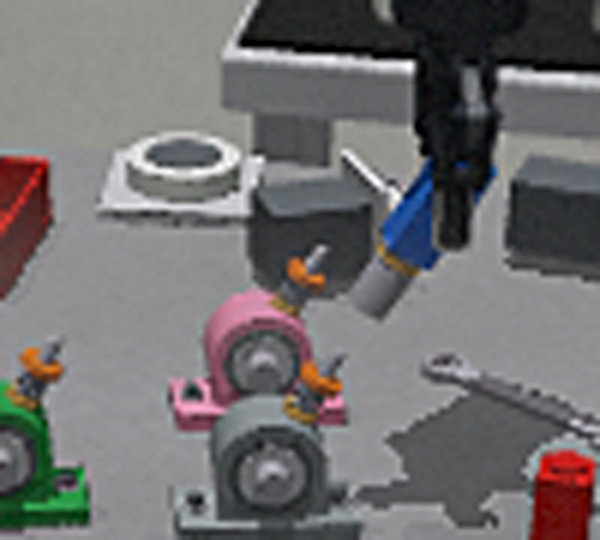

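View pics/c9.png

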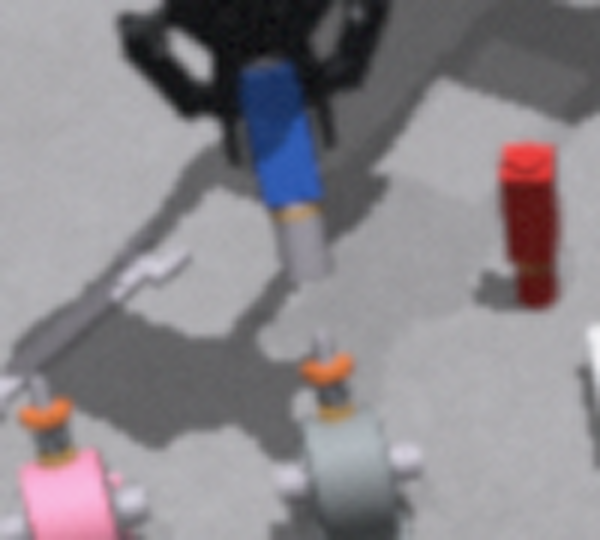

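Mouth is short of and aligned with the tip. Now fitting the collar's top face in the same wrist depth image for the relative offset.

```bash
cat > nip.py <<'E'
from fit import *
def collar(e,guess):
    m=cv2.inRange(hsv(e),(4,150,100),(14,255,255)); n,L,S,C=cv2.connectedComponentsWithStats(m)
    b=None
    for i in range(1,n):
        P,u,v=pts(e,L==i)
        if len(P)>30 and np.linalg.norm(np.median(P,0)-guess)<.03 and (b is None or len(P)>len(b)): b=P
    P=b; n0=np.array([-.482,-.134,.866])
    # top face = points with greatest height along n0
    h=P@n0; P=P[h>np.percentile(h,90)-.003]
    for _ in range(5):
        c=P.mean(0); w=np.linalg.svd(P-c,full_matrices=False)[2][2]; w*=np.sign(w[2]); r=(P-c)@w; P=P[abs(r)<max(.001,2*r.std())]
    return P,w,c
E
python3 - <<'E'
from nip import *
from station import robot
s=robot.state(); e=load("w9"); a,mo=fit(e,s,False)
P,w,c=collar(e,np.array([.545,-.178,.1])); print(len(P),"normal",w,"tilt",np.degrees(np.arccos(w[2])),"az",np.degrees(np.arctan2(-w[1],-w[0])))
x=np.cross([0,1,0],w);x/=np.linalg.norm(x);y=np.cross(w,x); q=np.c_[(P-c)@x,(P-c)@y]*1000
(cx,cy),r=cv2.minEnclosingCircle(q.astype(np.float32)); hull=cv2.convexHull(q.astype(np.float32)); el=cv2.fitEllipse(hull); print("circle",cx,cy,r,"ell",el)
n=np.array([-.4818,-.1336,.866])
C=c+(x*cx+y*cy)/1000; print("collar top centre",C,"model",np.array([.5733,-.1739,.045])+.064*n)
for nm,cc in(("circ",C),("ell",c+(x*el[0][0]+y*el[0][1])/1000)):
    rel=mo-cc; q=rel@n; lat=rel-q*n; R=np.array(s["eef_rot"]); yl=-R[:,1]
    print(nm,"along",q,"lat world",np.round(lat,4),"lat left",lat@yl,"lat in-plane(up-front)",lat@np.cross(yl,n))
# tip pixel check
print(proj(e,C+.018*n),proj(e,mo))
E
```

```text
816 normal [-0.47682622 -0.12996453  0.86933651] tilt 29.61837048041607 az 15.246285070054824
circle -1.976314902305603 -0.6784847974777222 13.581467628479004 ell ((-2.113067388534546, -0.48331117630004883), (26.189788818359375, 26.74855613708496), 105.02656555175781)
collar top centre [ 0.54384831 -0.18223221  0.09952158] model [ 0.5424648 -0.1824504  0.100424 ]
circ along 0.050490082636386276 lat world [0.0002 0.0011 0.0003] lat left 0.0010103392948856591 lat in-plane(up-front) 0.000607887006126504
ell along 0.05048998391055198 lat world [0.0004 0.0009 0.0004] lat left 0.0007886496406067506 lat in-plane(up-front) 0.0006953347701710783
[322.9946199  120.26699896] [321.03920145 154.61353533]
```

Mouth is within 1 mm of the nipple axis and 50.5 mm above the collar face, tilt error about 1°. Sliding on along the axis to just short of the collar.

>>> apply_moves([
  {"tx": 0.006, "ty": 0.001, "tz": -0.0104, "yaw": 0, "fingers": 0},
  {"tx": 0.006, "ty": 0.001, "tz": -0.0104, "yaw": 0, "fingers": 0},
  {"tx": 0.006, "ty": 0.0018, "tz": -0.0104, "yaw": 0, "fingers": 0},
  {"tx": 0.0036, "ty": 0.001, "tz": -0.0065, "yaw": 0, "fingers": 0},
  {"tx": 0, "ty": 0, "tz": 0, "yaw": 0, "fingers": 0},
  {"tx": 0, "ty": 0, "tz": 0, "yaw": 0, "fingers": 0},
], force=110)

```text
time_s: 8.27
tool_pos: [0.5023, -0.1937, 0.1487]
eef_rot: [[0.964, 0.266, -0.003], [0.266, -0.964, 0.002], [-0.003, -0.003, -1.0]]
wrist_force: [-1.8, 1.4, -4.2]
grip_width: 0.0288
```

```bash
python3 - <<'E'
from nip import *
from station import robot
s=robot.state();e=snap("wrist","w10");print(s["time_s"],s["tool_pos"],s["wrist_force"],s["ft_torque"],np.round(s["eef_rot"],3).tolist()); a,mo=fit(e,s)
n=np.array([-.4818,-.1336,.866]); rel=mo-np.array([.5438,-.1822,.0995]); q=rel@n; lat=rel-q*n; yl=-np.array(s["eef_rot"])[:,1]; print("along",q,"left",lat@yl,"inpl",lat@np.cross(yl,n))
crop(e,200,0,440,200,3,"w10")
f=snap("side","s10"); c=proj(f,mo).astype(int); crop(f,c[0]-50,c[1]-50,c[0]+50,c[1]+40,6,"s10")
E
```

```text
8.2667 [ 0.50233523 -0.19368473  0.14873215] [-1.7966309   1.43743356 -4.17038542] [0.16312485 0.41087813 0.05660305] [[0.964, 0.266, -0.003], [0.266, -0.964, 0.002], [-0.003, -0.003, -1.0]]
n 14429 tilt 30.96255134344118 normal [0.827 0.228 0.514] len 0.06758552427499519 width 0.028901002990597467 side tilt deg 0.21949998064738052
axis [-0.495 -0.139  0.858] mouth [ 0.5428 -0.1838  0.1072] mid-TCP [ 0.0033 -0.0005  0.0228] mouth-TCP [ 0.0405  0.0099 -0.0415]
along 0.007386385271844302 left -0.001223055220004292 inpl 0.002662834899907274
```

View pics/w10.png

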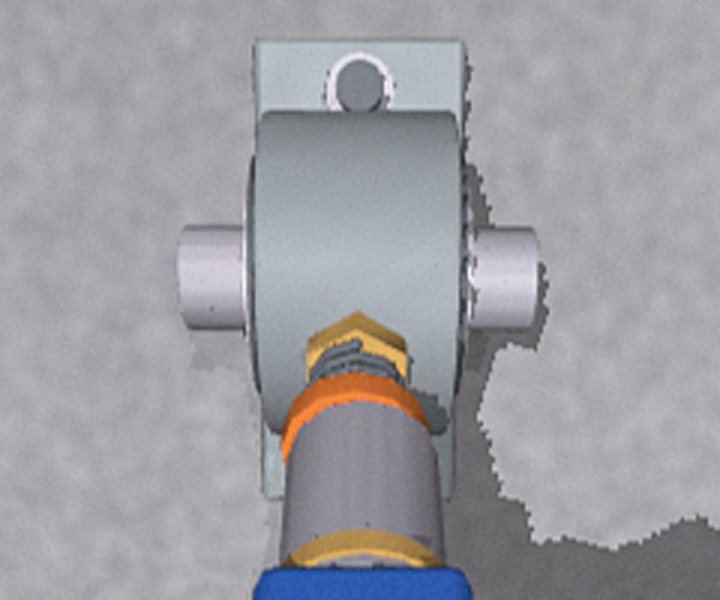

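View pics/s10.png

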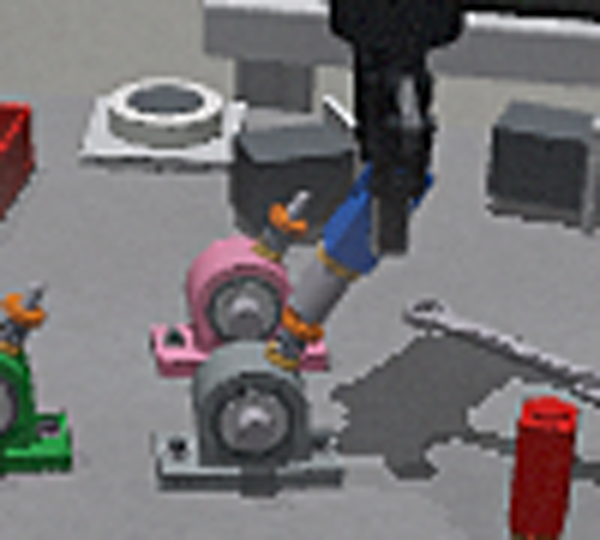

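The nose is on the stem, about 7 mm above the collar, sitting about 2.7 mm high in-plane and 1.2 mm right. Correcting while advancing.

>>> apply_moves([
  {"tx": -0.0011, "ty": 0.0003, "tz": -0.0006, "yaw": 0, "fingers": 0},
  {"tx": -0.001, "ty": 0.0002, "tz": -0.0005, "yaw": 0, "fingers": 0},
  {"tx": 0.001, "ty": 0.0003, "tz": -0.0017, "yaw": 0, "fingers": 0},
  {"tx": 0.001, "ty": 0.0003, "tz": -0.0017, "yaw": 0, "fingers": 0},
  {"tx": 0, "ty": 0, "tz": 0, "yaw": 0, "fingers": 0},
  {"tx": 0, "ty": 0, "tz": 0, "yaw": 0, "fingers": 0},
], force=120)

```text
time_s: 8.87
tool_pos: [0.5033, -0.1937, 0.1458]
eef_rot: [[0.964, 0.265, 0.001], [0.265, -0.964, -0.001], [0.001, 0.001, -1.0]]
wrist_force: [-1.1, 0.3, -2.8]
grip_width: 0.0291
```

```bash
cat > chk.py <<'E'
from nip import *
from station import robot
import sys
t=sys.argv[1]
s=robot.state();e=snap("wrist",t);print(s["time_s"],np.round(s["tool_pos"],4),np.round(s["wrist_force"],1),np.round(s["ft_torque"],2),np.round(s["eef_rot"],3)[:,2]); a,mo=fit(e,s)
n=np.array([-.4818,-.1336,.866]); rel=mo-np.array([.5438,-.1822,.0995]); q=rel@n; lat=rel-q*n; yl=-np.array(s["eef_rot"])[:,1]; print("along",q,"left",lat@yl,"inpl",lat@np.cross(yl,n),"angle to nipple",np.degrees(np.arccos(a@n/np.linalg.norm(n))),"F along n",np.array(s["wrist_force"])@n)
m=cv2.inRange(hsv(e),(4,150,100),(14,255,255)); m[:100]*=1
P,u,v=pts(e,m); k=np.linalg.norm(P-[.5438,-.1822,.0955],axis=1)<.025; h=(P[k]-np.array([.5438,-.1822,.0995]))@n; print("collar pts",k.sum(),"height pct",np.percentile(h,[5,50,95]))
crop(e,230,60,410,200,4,t)
E
python3 chk.py w11
```

```text
8.8667 [ 0.5033 -0.1937  0.1458] [-1.1  0.3 -2.8] [0.09 0.21 0.05] [ 0.001 -0.001 -1.   ]
n 14462 tilt 31.221738630082196 normal [0.824 0.228 0.518] len 0.06754022979803243 width 0.028972509808330944 side tilt deg 0.160099407148479
axis [-0.5   -0.137  0.855] mouth [ 0.5439 -0.1838  0.1045] mid-TCP [ 0.0032 -0.0004  0.0229] mouth-TCP [ 0.0407  0.0098 -0.0413]
along 0.004504105354633283 left -0.0016063915539107291 inpl 0.0022462918969323718 angle to nipple 1.2251192027088986 F along n -1.9474607738773042
collar pts 334 height pct [-0.00548962 -0.00219266  0.0005735 ]
```

View pics/w11.png

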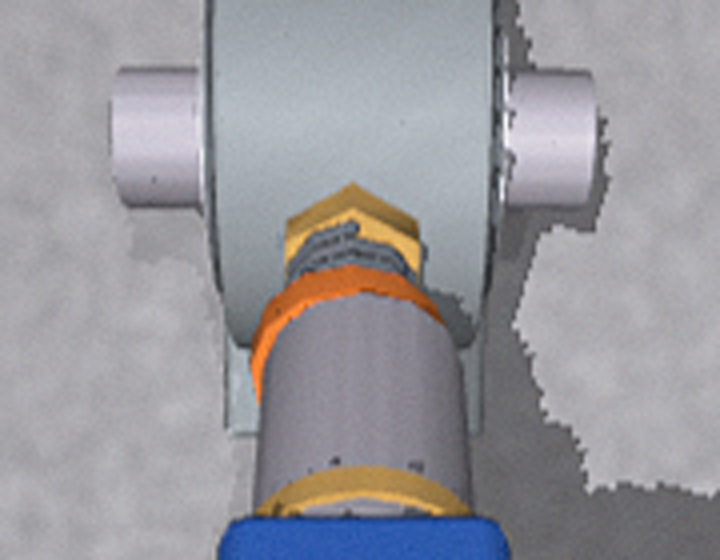

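Still about 1.6 mm right and 2.2 mm high. Centring again before pressing.

>>> apply_moves([
  {"tx": -0.001, "ty": 0.0006, "tz": -0.0005, "yaw": 0, "fingers": 0},
  {"tx": -0.001, "ty": 0.0006, "tz": -0.0005, "yaw": 0, "fingers": 0},
  {"tx": 0, "ty": 0, "tz": 0, "yaw": 0, "fingers": 0},
  {"tx": 0, "ty": 0, "tz": 0, "yaw": 0, "fingers": 0},
], force=120)

```text
time_s: 9.25
tool_pos: [0.5012, -0.1924, 0.1448]
eef_rot: [[0.964, 0.266, 0.001], [0.266, -0.964, -0.001], [0.001, 0.001, -1.0]]
wrist_force: [0.1, -1.0, -2.0]
grip_width: 0.0285
```

```bash
python3 chk.py w12
```

```text
9.25 [ 0.5012 -0.1924  0.1448] [ 0.1 -1.  -2. ] [ 0.02 -0.02  0.02] [ 0.001 -0.001 -1.   ]
n 14460 tilt 31.25151452847527 normal [0.824 0.228 0.519] len 0.06765438889341796 width 0.028861449642843477 side tilt deg 0.19993087377718874
axis [-0.5   -0.137  0.855] mouth [ 0.542  -0.1826  0.1034] mid-TCP [ 0.0033 -0.0004  0.0227] mouth-TCP [ 0.0408  0.0099 -0.0414]
along 0.004265209075574065 left 0.00013418628900876988 inpl 0.0003874997471418659 angle to nipple 1.2546893957055265 F along n -1.6561209373546821
collar pts 463 height pct [-0.00511385 -0.0012362   0.00067097]
```

View pics/w12.png

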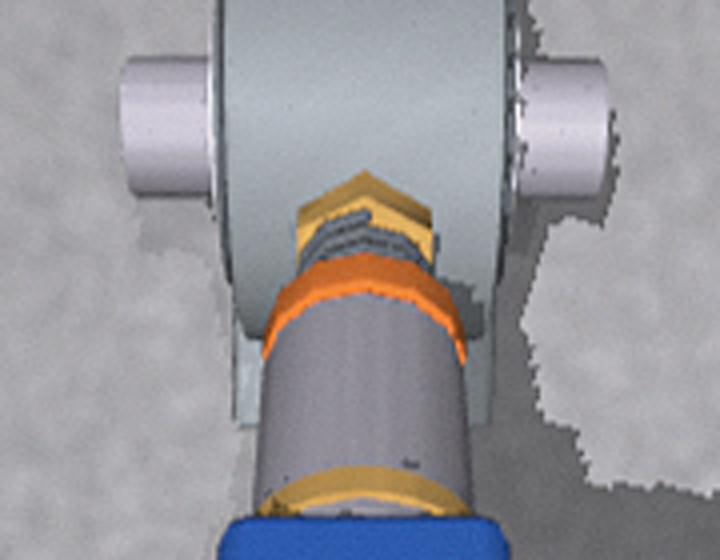

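Centred in both directions, residual moment about zero. Pressing along the axis.

>>> apply_moves([
  {"tx": 0.001, "ty": 0.0003, "tz": -0.0017, "yaw": 0, "fingers": 0},
  {"tx": 0.001, "ty": 0.0003, "tz": -0.0017, "yaw": 0, "fingers": 0},
  {"tx": 0.001, "ty": 0.0002, "tz": -0.0017, "yaw": 0, "fingers": 0},
  {"tx": 0.0005, "ty": 0.0001, "tz": -0.0009, "yaw": 0, "fingers": 0},
  {"tx": 0, "ty": 0, "tz": 0, "yaw": 0, "fingers": 0},
  {"tx": 0, "ty": 0, "tz": 0, "yaw": 0, "fingers": 0},
], force=120)

```text
time_s: 9.8
tool_pos: [0.5042, -0.1917, 0.1398]
eef_rot: [[0.964, 0.266, -0.0], [0.266, -0.964, -0.001], [-0.0, 0.001, -1.0]]
wrist_force: [-3.8, -0.6, 6.8]
grip_width: 0.0289
```

```bash
python3 chk.py w13
```

```text
9.8 [ 0.5042 -0.1917  0.1398] [-3.8 -0.6  6.8] [0.07 0.52 0.04] [-0.    -0.001 -1.   ]
n 14466 tilt 31.214770455533824 normal [0.824 0.229 0.518] len 0.06762864267892667 width 0.02880834814157561 side tilt deg 0.09514003791286822
axis [-0.5   -0.137  0.855] mouth [ 0.545  -0.1819  0.0984] mid-TCP [ 0.0032 -0.0004  0.0228] mouth-TCP [ 0.0407  0.0098 -0.0414]
along -0.0015273687720856212 left 1.9000328877134267e-05 inpl 0.0005064099451597736 angle to nipple 1.2183127804775131 F along n 7.806222478391125
collar pts 342 height pct [-0.00931095 -0.00600454 -0.00372412]
```

Contact at about 9.5 N. Pushing through the snap.

>>> apply_moves([
  {"tx": 0.0012, "ty": 0.0003, "tz": -0.0022, "yaw": 0, "fingers": 0},
  {"tx": 0.0012, "ty": 0.0003, "tz": -0.0022, "yaw": 0, "fingers": 0},
  {"tx": 0.0012, "ty": 0.0003, "tz": -0.0022, "yaw": 0, "fingers": 0},
  {"tx": 0.0012, "ty": 0.0004, "tz": -0.0022, "yaw": 0, "fingers": 0},
  {"tx": 0.0005, "ty": 0.0001, "tz": -0.0009, "yaw": 0, "fingers": 0},
  {"tx": 0, "ty": 0, "tz": 0, "yaw": 0, "fingers": 0},
  {"tx": 0, "ty": 0, "tz": 0, "yaw": 0, "fingers": 0},
], force=120)

```text
time_s: 10.43
tool_pos: [0.5073, -0.191, 0.1342]
eef_rot: [[0.964, 0.267, -0.003], [0.267, -0.964, -0.004], [-0.004, 0.003, -1.0]]
wrist_force: [-16.0, -0.2, 34.1]
grip_width: 0.0286
```

```bash
python3 chk.py w14
```

```text
10.4333 [ 0.5073 -0.191   0.1342] [-16.   -0.2  34.1] [0.41 2.31 0.18] [-0.003 -0.004 -1.   ]
n 14541 tilt 31.15068395948894 normal [0.824 0.231 0.517] len 0.06763107438430757 width 0.02890581146639353 side tilt deg 0.16202077806098947
axis [-0.499 -0.136  0.856] mouth [ 0.548  -0.1812  0.0929] mid-TCP [ 0.0033 -0.0004  0.0229] mouth-TCP [ 0.0407  0.0098 -0.0413]
along -0.007869542806234704 left -0.00010938586374503769 inpl 0.0004364509069141605 angle to nipple 1.1588592470025154 F along n 37.21204321647161
collar pts 349 height pct [-0.01586539 -0.01249293 -0.00972718]
```

View pics/w14.png

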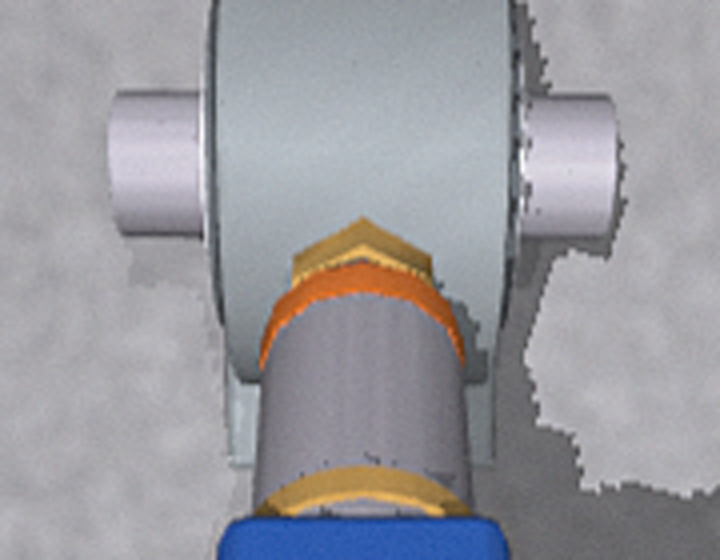

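The collar is seated on the hex, with the spring coils hidden. At 37 N I'm against the stop, which is more push than needed, so I'll ease back a little.

>>> apply_moves([
  {"tx": -0.0007, "ty": -0.0002, "tz": 0.0013, "yaw": 0, "fingers": 0},
  {"tx": 0, "ty": 0, "tz": 0, "yaw": 0, "fingers": 0},
  {"tx": 0, "ty": 0, "tz": 0, "yaw": 0, "fingers": 0},
  {"tx": 0, "ty": 0, "tz": 0, "yaw": 0, "fingers": 0},
], force=120)

```text
time_s: 10.82
tool_pos: [0.5073, -0.1909, 0.1343]
eef_rot: [[0.964, 0.267, -0.002], [0.267, -0.964, -0.003], [-0.002, 0.002, -1.0]]
wrist_force: [-12.5, -0.0, 26.2]
grip_width: 0.0293
```

```bash
python3 chk.py w15
```

```text
10.8167 [ 0.5073 -0.1909  0.1343] [-12.5  -0.   26.2] [0.27 1.79 0.1 ] [-0.002 -0.003 -1.   ]
n 14483 tilt 31.149791441873102 normal [0.824 0.23  0.517] len 0.06758291747372816 width 0.028868413179328117 side tilt deg 0.10873842909635263
axis [-0.499 -0.136  0.856] mouth [ 0.5479 -0.1812  0.0929] mid-TCP [ 0.0032 -0.0004  0.0228] mouth-TCP [ 0.0407  0.0098 -0.0413]
along -0.0078082566611120275 left -9.403112957963367e-05 inpl 0.0004109520149015967 angle to nipple 1.156717720903012 F along n 28.69400867898413
collar pts 348 height pct [-0.01555472 -0.01243237 -0.00982058]
```

Same depth at 29 N, so it is on the stop. Checking that it holds steady from the side, then handing in.

>>> apply_moves([
  {"tx": 0, "ty": 0, "tz": 0, "yaw": 0, "fingers": 0},
  {"tx": 0, "ty": 0, "tz": 0, "yaw": 0, "fingers": 0},
  {"tx": 0, "ty": 0, "tz": 0, "yaw": 0, "fingers": 0},
  {"tx": 0, "ty": 0, "tz": 0, "yaw": 0, "fingers": 0},
  {"tx": 0, "ty": 0, "tz": 0, "yaw": 0, "fingers": 0},
  {"tx": 0, "ty": 0, "tz": 0, "yaw": 0, "fingers": 0},
], force=120)

```text
time_s: 11.37
tool_pos: [0.5072, -0.1909, 0.1343]
eef_rot: [[0.964, 0.267, -0.002], [0.267, -0.964, -0.003], [-0.003, 0.002, -1.0]]
wrist_force: [-12.5, 0.3, 25.9]
grip_width: 0.0284
```

```bash
python3 chk.py w16; python3 - <<'E'
from h import *
f=snap("side","s16"); c=proj(f,np.array([.548,-.181,.093])).astype(int); crop(f,c[0]-55,c[1]-50,c[0]+75,c[1]+50,5,"s16")
E
```

```text
11.3667 [ 0.5072 -0.1909  0.1343] [-12.5   0.3  25.9] [0.31 1.75 0.08] [-0.002 -0.003 -1.   ]
n 14491 tilt 31.18031110375485 normal [0.824 0.229 0.518] len 0.06767803201169054 width 0.02891872320232597 side tilt deg 0.16451087962012342
axis [-0.499 -0.136  0.856] mouth [ 0.548  -0.1811  0.0929] mid-TCP [ 0.0033 -0.0004  0.0228] mouth-TCP [ 0.0407  0.0098 -0.0413]
along -0.007844041591946597 left -5.664142763853011e-05 inpl 0.00045052910527908175 angle to nipple 1.186617447708219 F along n 28.43716554249045
collar pts 349 height pct [-0.01556435 -0.01240234 -0.00986595]
```

View pics/s16.png

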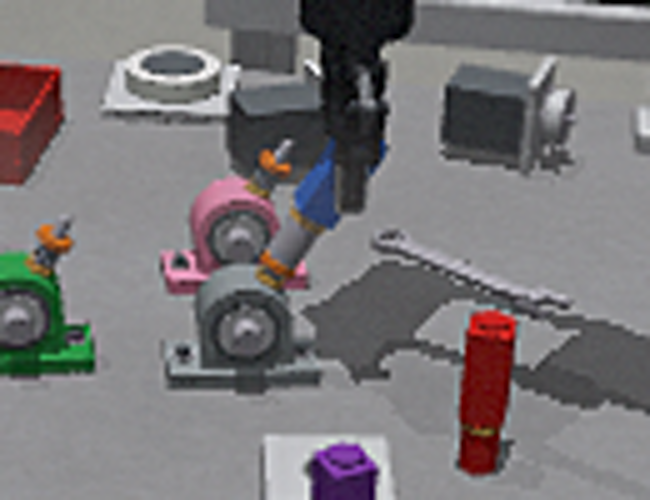

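The side crop shows the coupler square on the nipple, with the collar against the hex at (275,270). The red and purple tools and the spanner look unmoved. Handing in.

```bash
python3 - <<'E'
from station import robot
print(robot.job_done())
E
```

```text
the job is handed in; nothing more can be done
None
```

The coupler is on the bare nipple of the grey unit with the orange collar pushed down. The gripper was still holding it there when I handed in at about 11.4 s.

**How:** the tool cannot tilt, so I gripped the blue coupler and swung it in the pads against the rim of the holder's hole. The first swing reached 24.5°; after a second it was about 31°. I then turned it to the nipple's azimuth, centred it on the stem and pressed along the nipple's axis. I peaked at 37 N at the wrist, then eased to 28 N.

**Last checks:**
- **Squareness:** the coupler was about 1.2° off the nipple axis and centred within 0.5 mm.
- **Collar:** it sits against the hex with the spring coils hidden. The wrist force rose well past the 12 N snap, as it would at the stop. Depth and force were steady over the last 0.5 s.
- **Depth readings:** the mouth read 7.8 mm below the collar's rest height, where 10 mm was expected. The collar's own drop read about 11 mm. I put this down to roughly 2 mm of camera bias.
- **Bystanders:** the red and purple look-alikes and the spanner looked unmoved in the last side picture. The capped unit, oil can, cup and bearing ring were outside that crop, and I did not re-check them.

One early move call was refused for missing keys, and nothing moved.

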